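# Free the eccentric lock and push the specimen slide home

### The arm

A 6-joint arm with a two-finger parallel gripper is mounted at the origin on the work surface. World frame = base frame: x ahead of the robot, y to its left, z up, the work surface at z = 0. Lengths are in m, angles in rad, forces in N, time in s.
With the tool pointing down it reaches from about 0.35 to 0.975 m from the base axis. Payload 4.9 kg.
Tool frame: the origin (TCP) lies at the very end of the fingers, on their centre line; the grasp point (between the pads) lies 19 mm behind it; x points along the fingers, z is the direction in which the jaws open and shut, and the axes are right-handed (so a half turn about x gives the same grasp; the last joint's range is limited). The gripper opens to 85 mm and grips with 20 to 120 N. Pads are 22 mm wide; open, the fingers measure 114 mm over their backs; the gripper's body (76 mm by 85 mm) begins 54 mm behind the grasp point. The pads swing forward as they close: fully open they stand 13 mm farther back than shut.
Start: joints at [1.205, 0.053, 1.613, -0, 1.476, -0.119], TCP at [0.153, 0.606, 0.231] pointing down, gripper open.
Joint ranges: [-3.01, 3.01], [-1.01, 2.22], [0.06, 2.58], [-1.02, 4.17], [0.09, 2.62], [-3.14, 3.14]. Speed limits (rad/s): [2.57, 2.57, 3.14, 3.14, 3.14, 3.14].

### API

Orientations are given as a rotation vector (axis times angle).
In Python, from station import ctrl, imaging gives the robot as it stands. The module is installed in compiled form; this text tells all that it offers.
- The arm moves only by the shell command python3 -m jog 'ROWS' [FORCE]. ROWS is JSON, a list that holds one entry, the list of rows, each a list of 5 numbers: the shift along the tool's x, y, z in m, then the turn about the tool's x in rad, then the closure, from -1 (fully open) to 1 (shut). A call has 1 to 12 rows; each row is the pose to reach, as a shift and turn from the pose measured when the call began, along the tool's axes at that moment; what a row does not reach only later rows make up. A row lasts 1/10 s, in which the tool goes at most 50 mm and 8.59 degrees, less where a joint would pass 70% of its speed; a pose out of reach is approached as far as the arm can. A call with a gripper value outside its range is refused whole. The fingers move at their own pace and stop on an object; FORCE is the grip in N (left out, the last holds). Time passes only in rows, so rows that repeat a pose let the fingers close. It gives the time, the measured TCP pose, the force and the opening at its end, in the units of the state.
- ctrl.get_obs(): the state, without advancing time (a new reading comes with each control period).
- imaging.get_image(name): name is "scene" or "top"; returns a dict with "color" (384x512x3 uint8, red, green, blue), "intrinsics" (3x3 intrinsics, pixels), "R" (3x3) and "t" (3): a world point X has camera coordinates R X + t. Camera axes: x right, y down, z forward; pixel columns grow to the right and rows downward; lengths in m; the calibration is good to about 2 mm. A picture is of the moment at which its call begins. There is no depth.
- ctrl.finish_job(): hands the job in, once; it reports no verdict.
The state is a dict: "t": time; "q": joint angles; "dq": joint speeds; "effort": joint torques, N m; "tool_pos": TCP position; "tool_rot": TCP orientation; "contact_force": force on the tool from outside, world axes, zero at the start; "wrist_torque": the same for the moment, N m; "opening": finger opening in m.
Only numpy, scipy, OpenCV 4.12 (cv2) and the standard library are available. Lean on these libraries where they do the work, as an engineer would, in place of code of your own. Each camera call takes 0.05 s, during which the arm holds its last target.

### The job

Push the red lever post round with the fingertips until the brass cam is at its low point (lever over the yellow index mark), and only then push the blue plate so that the specimen slide goes forward fully home to its stop. Nothing is to be picked up: the rubber specimen stays seated in its pocket, the cam stays at its low point, and the loose parts around the fixture stay where they are. Finish clear of everything.

Things in the scene. Friction and masses are not known exactly. Their poses are not given: they have to be found in the camera images.
- fixture: Dark steel base plate, 270 (x) by 150 (y) by 15 mm high, fixed; place and yaw vary. Origin: centre of its underside; x is the forward direction of the slide, y left, z up. The slide sits on its rear (-x) half between two grey rails (centred 36.5 mm either side of the middle, 10 mm wide, tops at 29 mm), the cam on its front half.
- cam_pivot (a point): Point on the upright axis of the cam, 46 mm above the bench (top of the lever bar), 30 mm ahead of the fixture's origin along its x axis. Axes as the fixture's. The cam is a brass disc of 34 mm radius, 17 to 33 mm above the bench, whose centre lies 16 mm off the axis, with a flat steel lever bar (12 mm wide, 38 to 46 mm above the bench) above it.
- lever_post (a point): Centre of the top of the red upright post on the end of the lever: 16 mm diameter, from 46 to 92 mm above the bench, 65 mm from the cam's axis. At the low point the lever points 100 degrees counter-clockwise (seen from above) from the fixture's x axis, i.e. to the left.
- cam (a joint): Cam angle, rad: 0 at the low point (yellow-striped thin side facing the slide), positive clockwise from above; starts at 1.7 to 2.8, stops at -0.5 and 2.95. The lever points 100 degrees minus this angle from the fixture's x axis, so push the post counter-clockwise. Stiff (0.25 N m, 4 N at the post), stays where left. Turned up, its disc blocks the slide's nose.
- slide (a joint): Forward travel of the aluminium follower slide in m: 0 pulled back (start), 0.032 fully home at the stop, along the fixture's x axis. Needs about 4 N plus 15 N per m/s and stays where left. It can reach home only with the cam near its low point. The block is 56 by 60 mm, top 35 mm above the bench, with a 12 mm nose towards the cam.
- push_face (a point): Centre of the top edge of the rear face of the blue push plate that stands on the slide's rear end: 75 mm above the bench; the plate is 60 mm wide, 10 mm thick and reaches down to 15 mm above the bench. Push on this rear face along the fixture's x axis. Moves with the slide.
- pocket (a point): Centre of the floor of the round pocket in the slide, 27 mm above the bench; the pocket is 42 mm wide and 8 mm deep. Moves with the slide.
- specimen: Loose black rubber puck, 40 mm diameter, 22 mm high, 40 g, seated in the pocket. Origin: centre of its underside.
- spare_ring: Loose black rubber ring, 52 mm across, 24 mm hole, 20 mm high, beside the fixture. Origin: centre of its underside. Leave alone.
- gauge_block: Loose steel block 45 by 30 by 30 mm beside the fixture. Origin: centre of its underside. Leave alone.
- weight: Loose brass weight, 48 mm across, 52 mm high with a small head, beside the fixture. Origin: centre of its underside. Leave alone.
- index_mark (a point): Yellow mark, 16 by 6 mm, on the base plate near its left edge, 17 mm above the bench, 68 mm from the cam's axis; it lies right under the red post when the cam is at its low point.
There are look-alikes about, which are no part of the job. What is shaped like the specimen but turquoise is not meant.

How it is judged:
On the way, in this order (a step that is already met when the one before it is completed fails the run):
1. the cam is turned to its low point (within 0.35 rad) while the slide is still back (less than 10 mm forward) (value of joint cam between -0.35 and 0.35 rad and value of joint slide below 0.01 m), for 0.2 s.
2. the slide is pushed home (value of joint slide above 0.0295 m), for 0.2 s.
At the end, for the whole second after the job is handed in: The slide is home (within 2.5 mm of its stop), the cam is within 0.35 rad of its low point, the specimen rests flat in its pocket (within 5 mm), and the three loose parts are within 15 mm of where they began (value of joint slide above 0.0295 m and value of joint cam between -0.35 and 0.35 rad and distance between specimen and pocket below 0.005 m and angle between specimen's own z axis and vertical below 0.1 rad and linear speed of specimen below 0.02 m/s and distance of each of spare_ring, gauge_block, weight from where it was at the start of the episode below 0.015 m); the robot touches nothing.
It fails at once if the specimen is lifted or knocked out of its pocket (distance between specimen and pocket above 0.008 m).
It fails at once if a loose part beside the fixture is moved (more than 15 mm) or lifted (distance of any of spare_ring, gauge_block, weight from where it was at the start of the episode above 0.015 m).
It also fails if it takes over 51 s, if anything falls off the work surface, if the arm or the gripper's body presses on something with over 40 N, if the wrist force passes 120 N, or if a joint passes its speed limit or range.

## Working session

There is one attempt and no reset: what is moved stays moved. The work goes in short steps, Python scripts to look and compute and a shell command to move; the robot and the scene stay as the last step left them, time stands still between calls to the robot, and variables do not carry over. Pictures are saved under pics/ and viewed, and the job is handed in when it is done.

```bash
mkdir -p pics; cat > h.py <<'E'
import numpy as np,cv2
from station import ctrl,imaging
def snap(n,tag):
    d=imaging.get_image(n); cv2.imwrite(f'pics/{tag}.png',d['color'][:,:,::-1]); np.savez(f'pics/{tag}.npz',**{k:np.array(d[k]) for k in d}); return d
def ray(d,u,v,z):
    K,R,t=[np.array(d[k],float) for k in('intrinsics','R','t')]
    c=-R.T@t; r=R.T@np.linalg.inv(K)@np.array([u,v,1.]); return c+r*(z-c[2])/r[2]
def proj(d,X):
    K,R,t=[np.array(d[k],float) for k in('intrinsics','R','t')]
    p=K@(R@np.array(X)+t); return p[:2]/p[2]
E
python3 - <<'E'
from h import *
for n in('top','scene'):
    d=snap(n,n+'0'); print(n,-d['R'].T@d['t'],d['intrinsics'][0][0])
o=ctrl.get_obs();print(o)
E
```

```text
top [0.36467356 0.02692566 0.8075821 ] 389.59942788072453
scene [ 1.05648684 -0.16240036  0.67199824] 430.2375543202535
{'t': 0.1, 'q': array([ 1.20500496e+00,  5.32696578e-02,  1.61416916e+00,  3.77436222e-05,
        1.47603232e+00, -1.18994289e-01]), 'dq': array([-1.43326506e-04, -4.67075088e-05, -1.23803622e-03, -1.58239007e-04,
       -7.81051659e-04, -1.13518590e-03]), 'effort': array([ 7.98740311e-04, -3.94900739e+01, -3.71365213e+01, -1.01634191e-04,
        3.87377993e-03,  6.61911326e-07]), 'tool_pos': array([0.15246536, 0.60552393, 0.23019166]), 'tool_rot': array([-1.02651831,  1.31756585,  1.0249523 ]), 'contact_force': array([-0.30577951,  0.10365372,  0.03590713]), 'wrist_torque': array([ 0.00876496, -0.02760316, -0.01162131]), 'opening': 0.08555259552753516}
```

View pics/top0.png

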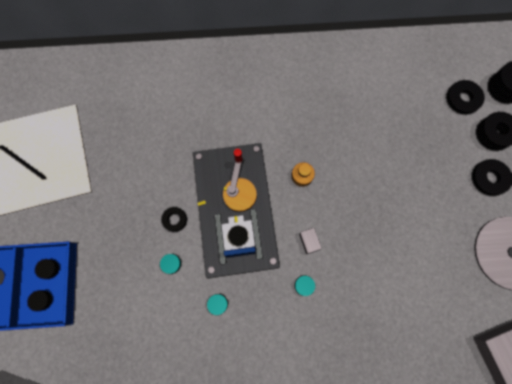

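View pics/scene0.png

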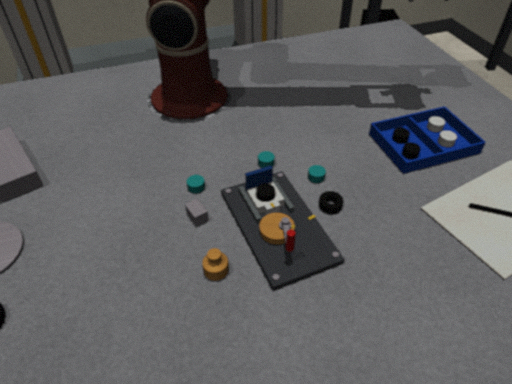

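The top view shows the fixture with corners near (194,152), (261,144), (279,268), (206,276), the red post at (238,155), the yellow mark at (202,203) and the blue plate at (239,254). The ring is at (174,219), the block at (311,240) and the weight at (303,174). The black puck at (238,235), in the slide pocket, is the specimen. The turquoise discs at (170,264), (217,304) and (305,286) are look-alikes. Next I'll measure these and check an enlarged crop.

```bash
cat > m.py <<'E'
from h import *
d=dict(np.load('pics/top0.npz')); s=dict(np.load('pics/scene0.npz'))
im=d['color']; hsv=cv2.cvtColor(im,cv2.COLOR_RGB2HSV)
g=cv2.cvtColor(im,cv2.COLOR_RGB2GRAY)
roi=np.zeros_like(g); roi[130:290,180:290]=1
# plate outline: non-bench
m=((g<85)&(roi>0)).astype(np.uint8)
m=cv2.morphologyEx(m,cv2.MORPH_CLOSE,np.ones((15,15)))
c=max(cv2.findContours(m,0,2)[0],key=cv2.contourArea); r=cv2.minAreaRect(c)
P=np.array([ray(d,*p,.015) for p in cv2.boxPoints(r)]);print('corners',P.round(4).tolist(),'sides',np.linalg.norm(P[1]-P[0]),np.linalg.norm(P[2]-P[1]))
def blob(d,lo,hi,roi):
    h=cv2.cvtColor(d['color'],cv2.COLOR_RGB2HSV); m=cv2.inRange(h,lo,hi); x0,y0,x1,y1=roi
    k=np.zeros_like(m);k[y0:y1,x0:x1]=m[y0:y1,x0:x1]
    n,l,st,ce=cv2.connectedComponentsWithStats(k); i=1+st[1:,4].argmax(); return ce[i],st[i]
for nm,lo,hi,roi,z in [('post',(0,150,60),(6,255,255),(225,140,255,170),.092),('mark',(20,120,100),(35,255,255),(192,195,212,210),.017),('cam',(10,120,120),(20,255,255),(215,170,262,215),.033),('weight',(8,100,80),(22,255,255),(285,155,320,190),.026),('plate',(100,100,30),(125,255,255),(215,240,265,265),.075)]:
    ce,st=blob(d,lo,hi,roi); print(nm,ce.round(1),st,ray(d,*ce,z).round(4))
for nm,u,v,z in [('ring',174,219,.02),('block',310.5,240,.03),('t1',170,264,.022),('t2',217,304,.022),('t3',305,286,.022)]: print(nm,ray(d,u,v,z).round(4))
ce,st=blob(s,(0,150,60),(6,255,255),(270,220,310,265));print('scene post',ce,st)
cv2.imwrite('pics/crop0.png',cv2.resize(im[130:320,140:340,::-1],None,fx=4,fy=3.15*4/3.15,interpolation=2)[:600] if 0 else cv2.resize(im[130:280,150:330,::-1],None,fx=4,fy=4,interpolation=2))
E
python3 m.py
```

```text
corners [[0.6531, 0.1957, 0.015], [0.6717, -0.0038, 0.015], [0.4011, -0.0231, 0.015], [0.3865, 0.1612, 0.015]] sides 0.20042874880918937 0.27123850325463017
post [237.3 152.8] [234 149   8   9  60] [0.6211 0.0465 0.092 ]
mark [201.5 202.5] [198 200   8   6  32] [0.5441 0.1287 0.017 ]
cam [241.4 195.5] [223 178  34  33 692] [0.5496 0.0449 0.033 ]
weight [302.9 173.1] [292 162  23  23 413] [ 0.5907 -0.0861  0.026 ]
plate [239.6 251.8] [224 247  32  10 193] [0.4323 0.0535 0.075 ]
ring [0.5127 0.1855 0.02  ]
block [ 0.4501 -0.0873  0.03  ]
t1 [0.4224 0.1944 0.022 ]
t2 [0.34   0.1046 0.022 ]
t3 [ 0.3622 -0.0686  0.022 ]
scene post [290.75510204 232.87755102] [287 229   9   9  49]
```

View pics/crop0.png

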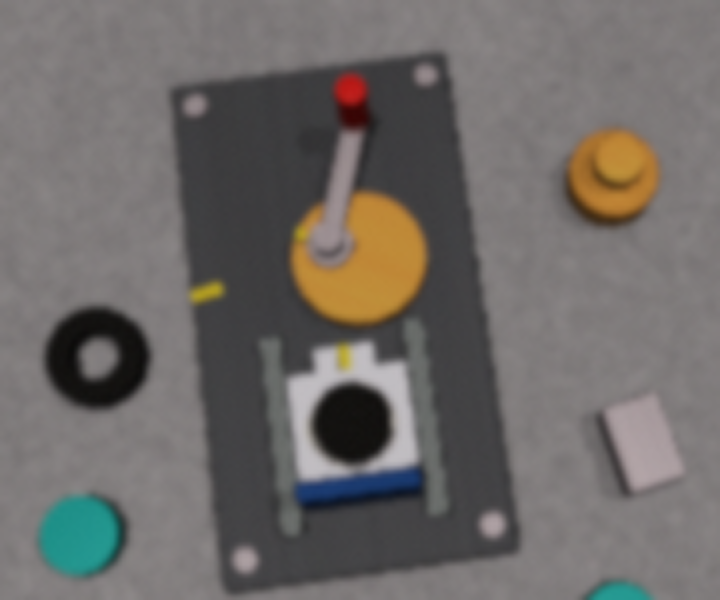

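```bash
python3 - <<'E'
from h import *
d=dict(np.load('pics/top0.npz')); s=dict(np.load('pics/scene0.npz'))
C=[ray(d,150+u/4,130+v/4,.015)[:2] for u,v in [(172,90),(445,55),(518,550),(225,590)]]
C=np.array(C);print(C.round(4).tolist(),[np.linalg.norm(C[i]-C[i-1]).round(4) for i in range(4)])
f=(C[0]+C[1]-C[2]-C[3]);yaw=np.arctan2(f[1],f[0]);o=C.mean(0)
B=np.array([ray(d,150+u/4,130+v/4,.017)[:2] for u,v in [(194,105),(426,75),(492,524),(244,560)]]);fb=B[0]+B[1]-B[2]-B[3]
print('o',o,B.mean(0),'yaw',yaw,np.arctan2(fb[1],fb[0]))
piv=ray(d,150+330/4,130+243/4,.05);print('piv',piv,'pred',o+.03*np.array([np.cos(yaw),np.sin(yaw)]))
pa=ray(d,150+351/4,130+88/4,.092);print('post',pa,np.linalg.norm(pa[:2]-piv[:2]))
print('scene post',ray(s,290.8,231,.092))
mk=ray(d,201.5,202.5,.017);v=mk-piv;print('mark r',np.hypot(*v[:2]),'ang rel',np.degrees(np.arctan2(v[1],v[0])-yaw))
w=pa-piv;print('lever ang rel',np.degrees(np.arctan2(w[1],w[0])-yaw))
for nm,u,v,z in [('plate topL',296,495,.075),('plate topR',423,480,.075),('plate frontL',294,486,.075),('spec',352,422,.049)]:
    p=ray(d,150+u/4,130+v/4,z)[:2]; R=np.array([[np.cos(yaw),np.sin(yaw)],[-np.sin(yaw),np.cos(yaw)]]);print(nm,p.round(4),'fix',(R@(p-o)).round(4))
ob=ctrl.get_obs();from scipy.spatial.transform import Rotation as Ro;print(Ro.from_rotvec(ob['tool_rot']).as_matrix().round(3))
E
```

```text
[[0.6557, 0.1436], [0.6659, -0.0041], [0.4013, -0.0221], [0.3917, 0.1245]] [np.float64(0.2647), np.float64(0.1481), np.float64(0.2652), np.float64(0.1469)]
o [0.52864755 0.06046374] [0.530115   0.06075325] yaw 0.07014958640327322 0.07185971970732591
piv [0.5565316  0.06173032 0.05      ] pred [0.55857376 0.0625665 ]
post [0.62266554 0.04561301 0.092     ] 0.06806956305829655
scene post [0.61958393 0.04864284 0.092     ]
mark r 0.06811645543682393 ang rel 96.50518598034505
lever ang rel -17.71567064975278
plate topL [0.4306 0.0826] fix [-0.0963  0.029 ]
plate topR [0.4335 0.0232] fix [-0.0975 -0.0305]
plate frontL [0.4348 0.0834] fix [-0.092   0.0294]
spec [0.4663 0.0557] fix [-0.0626 -0.0003]
[[-0.001 -0.97   0.244]
 [-0.002  0.244  0.97 ]
 [-1.     0.    -0.002]]
```

Fixture: origin ≈ (0.529, 0.061), yaw ≈ 0.071 rad, and the sides agree with 270×150. The pivot is ≈ (0.558, 0.062). The post is ≈ (0.621, 0.047), about 65 mm from the pivot, so the cam is at about 2.06 rad. The tool's z axis already lies along the lever's tangent, so I'll shut the fingers and travel high to the clockwise side of the post.

```bash
python3 -m jog '[[[0,-0.03,-0.025,0,1],[0,-0.06,-0.05,0,1],[0,-0.09,-0.075,0,1],[0,-0.12,-0.1,0,1],[0,-0.155,-0.125,0,1],[0,-0.185,-0.15,0,1],[0,-0.215,-0.175,0,1],[0,-0.25,-0.2,0,1],[0,-0.28,-0.225,0,1],[0,-0.31,-0.25,0,1],[0,-0.345,-0.275,0,1],[0,-0.375,-0.3,0,1]]]' 40
cat > g.py <<'E'
from h import *
import sys
from scipy.spatial.transform import Rotation as Ro
piv=np.array([.558,.062]);yaw=.071
o=ctrl.get_obs();R=Ro.from_rotvec(o['tool_rot']).as_matrix();p=o['tool_pos']
def rel(X): return (R.T@(np.array(X)-p))
def show():
    print('t',round(o['t'],2),'p',p.round(4),'zang',np.degrees(np.arctan2(R[1,2],R[0,2])).round(2),'F',o['contact_force'].round(2),'q',o['q'].round(2),'op',round(o['opening'],4))
# lever world angle th deg, gap d: tcp target
def tgt(th,d,z,r=.065):
    a=np.radians(th);u=np.array([np.cos(a),np.sin(a)]);t=np.array([-u[1],u[0]]);return [*(piv+r*u-d*t),z]
E
python3 - <<'E'
from g import *
show();print(rel(tgt(-14,.045,.23)).round(4))
E
```

```text
t: 1.3
tool_pos: [0.4435, 0.2213, 0.2302]
tool_rot: [-1.026, 1.318, 1.025]
contact_force: [0.1, -0.3, -0.3]
opening: -0.0
t 1.3 p [0.4435 0.2213 0.2302] zang 75.84 F [ 0.11 -0.29 -0.31] q [ 0.31 -0.26  1.91 -0.    1.5  -1.01] op -0.0
[ 0.0005 -0.2151 -0.1713]
```

```bash
python3 -m jog '[[[0,-0.018,-0.014,0.13,1],[0,-0.036,-0.029,0.26,1],[0,-0.054,-0.043,0.39,1],[0,-0.072,-0.057,0.52,1],[0,-0.09,-0.071,0.65,1],[0,-0.108,-0.086,0.78,1],[0,-0.126,-0.1,0.91,1],[0,-0.144,-0.114,1.05,1],[0,-0.162,-0.129,1.18,1],[0,-0.18,-0.143,1.31,1],[0,-0.198,-0.157,1.44,1],[0,-0.215,-0.171,1.57,1]]]' 
python3 - <<'E'
from g import *
show();print(rel(tgt(-14,.045,.065)).round(4))
E
```

```text
t: 2.5
tool_pos: [0.6104, 0.0021, 0.2298]
tool_rot: [0.196, 1.564, -0.199]
contact_force: [-0.3, -0.1, -0.1]
opening: -0.0
t 2.5 p [0.6104 0.0021 0.2298] zang -14.43 F [-0.27 -0.14 -0.12] q [-0.12  0.02  1.65 -0.    1.47  0.13] op -0.0
[ 1.648e-01  8.000e-04 -1.000e-04]
```

```bash
python3 -m jog '[[[0.03,0,0,0,1],[0.06,0,0,0,1],[0.09,0,0,0,1],[0.12,0,0,0,1],[0.15,0,0,0,1],[0.165,0,0,0,1],[0.165,0,0,0,1]]]' 
python3 - <<'E'
from g import *
show()
d=snap('top','top1');s=snap('scene','scene1')
cv2.imwrite('pics/c1.png',np.hstack([cv2.resize(d['color'][130:290,170:330],(400,400)),cv2.resize(s['color'][130:290,200:360],(400,400))])[:,:,::-1])
E
```

```text
t: 3.2
tool_pos: [0.6077, 0.0021, 0.0615]
tool_rot: [0.196, 1.57, -0.2]
contact_force: [0.1, 0.3, 0.3]
opening: 0.0
t 3.2 p [0.6077 0.0021 0.0615] zang -14.43 F [0.13 0.35 0.29] q [-0.12  0.18  1.78 -0.    1.2   0.13] op 0.0
```

View pics/c1.png

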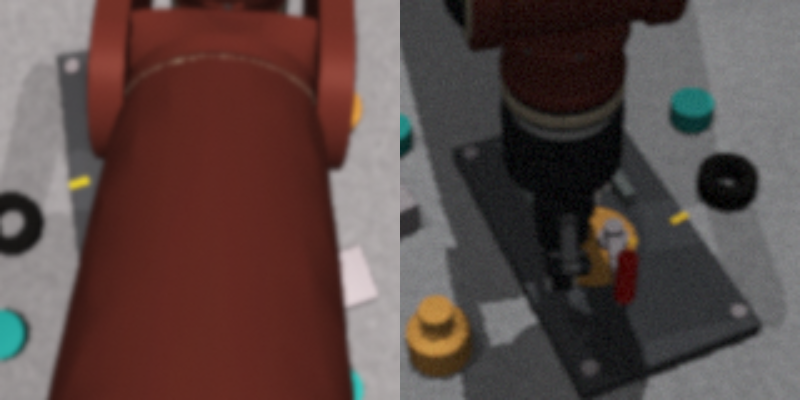

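The scene crop shows the shut fingers at (565,270), free and on the clockwise side of the red post at (627,275). I'll work out the arc rows.

```bash
cat > arc.py <<'E'
from g import *
z0=np.degrees(np.arctan2(R[1,2],R[0,2]))
def rows(l,d=.019,z=None):
    show()
    for th in l:
        r=rel(tgt(th,d,z or p[2])); print(th,r.round(3),'turn',round(-np.radians(th-z0),2))
E
python3 -c "
from arc import *
rows([-14],.03);rows([-14,-14+6,-2,4,10,16,22,28,34,40,46])"
```

```text
t 3.3 p [0.6106 0.0018 0.0656] zang -14.43 F [-0.36 -0.32 -0.2 ] q [-0.12  0.17  1.77 -0.    1.2   0.13] op 0.0
-14 [-0.     0.016 -0.001] turn -0.01
t 3.3 p [0.6106 0.0018 0.0656] zang -14.43 F [-0.36 -0.32 -0.2 ] q [-0.12  0.17  1.77 -0.    1.2   0.13] op 0.0
-14 [-0.     0.027 -0.001] turn -0.01
-8 [-0.     0.034  0.001] turn -0.11
-2 [-0.     0.041  0.002] turn -0.22
4 [-0.     0.048  0.002] turn -0.32
10 [-0.     0.055  0.001] turn -0.43
16 [-0.     0.062 -0.   ] turn -0.53
22 [-0.     0.068 -0.002] turn -0.64
28 [-0.     0.075 -0.005] turn -0.74
34 [-0.     0.081 -0.009] turn -0.85
40 [-0.     0.087 -0.013] turn -0.95
46 [-0.     0.092 -0.017] turn -1.05
```

```bash
python3 -m jog '[[[0,0.016,0,0,1],[0,0.027,0,0,1],[0,0.034,0.001,-0.11,1],[0,0.041,0.002,-0.22,1],[0,0.048,0.002,-0.32,1],[0,0.055,0.001,-0.43,1],[0,0.062,0,-0.53,1],[0,0.068,-0.002,-0.64,1],[0,0.075,-0.005,-0.74,1]]]' 
python3 -c "
from arc import *
s=snap('scene','scene2')
cv2.imwrite('pics/c2.png',cv2.resize(s['color'][130:290,200:360],(600,600))[:,:,::-1])
rows([28,34,40,46,52,58,64,70,76,82,88,94,100])"
```

```text
t: 4.2
tool_pos: [0.6275, 0.0761, 0.068]
tool_rot: [-0.39, 1.531, 0.382]
contact_force: [3.1, -3.3, 0.0]
opening: 0.0
t 4.2 p [0.6275 0.0761 0.068 ] zang 28.26 F [ 3.11 -3.33  0.02] q [ 0.    0.21  1.72 -0.    1.2  -0.49] op 0.0
28 [-0.     0.001 -0.003] turn 0.0
34 [-0.     0.008 -0.001] turn -0.1
40 [-0.     0.015 -0.   ] turn -0.2
46 [-0.     0.022 -0.   ] turn -0.31
52 [-0.     0.029 -0.001] turn -0.41
58 [-0.     0.036 -0.002] turn -0.52
64 [-0.     0.043 -0.004] turn -0.62
70 [-0.     0.05  -0.007] turn -0.73
76 [-0.     0.056 -0.01 ] turn -0.83
82 [-0.     0.062 -0.014] turn -0.94
88 [-0.     0.067 -0.019] turn -1.04
94 [-0.001  0.072 -0.024] turn -1.15
100 [-0.001  0.076 -0.03 ] turn -1.25
```

View pics/c2.png

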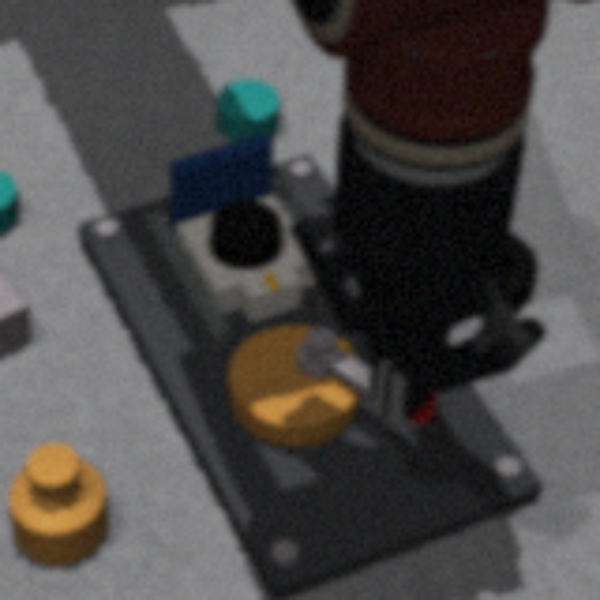

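The lever is turning, with the post at (425,405) against the fingers and about 4.5 N of contact as expected. I'll carry on along the arc.

```bash
python3 -m jog '[[[0,0.008,-0.001,-0.1,1],[0,0.015,0,-0.2,1],[0,0.022,0,-0.31,1],[0,0.029,-0.001,-0.41,1],[0,0.036,-0.002,-0.52,1],[0,0.043,-0.004,-0.62,1],[0,0.05,-0.007,-0.73,1],[0,0.056,-0.01,-0.83,1],[0,0.062,-0.014,-0.94,1],[0,0.067,-0.019,-1.04,1]]]' 
python3 -c "
from arc import *
s=snap('scene','scene3');d=snap('top','top3')
cv2.imwrite('pics/c3.png',np.hstack([cv2.resize(d['color'][130:290,170:330],(400,400)),cv2.resize(s['color'][130:290,200:360],(400,400))])[:,:,::-1])
rows([88,94,100,104,108])"
```

```text
t: 5.25
tool_pos: [0.5804, 0.1277, 0.0694]
tool_rot: [-1.193, 1.218, 1.177]
contact_force: [3.6, -2.0, -0.4]
opening: -0.0
t 5.25 p [0.5804 0.1277 0.0694] zang 88.22 F [ 3.58 -1.95 -0.36] q [ 0.09  0.13  1.82 -0.    1.19 -1.44] op -0.0
88 [-0.     0.001 -0.001] turn 0.0
94 [-0.     0.008  0.   ] turn -0.1
100 [-0.     0.015  0.001] turn -0.21
104 [-0.     0.02   0.001] turn -0.28
108 [-0.     0.024  0.001] turn -0.35
```

View pics/c3.png

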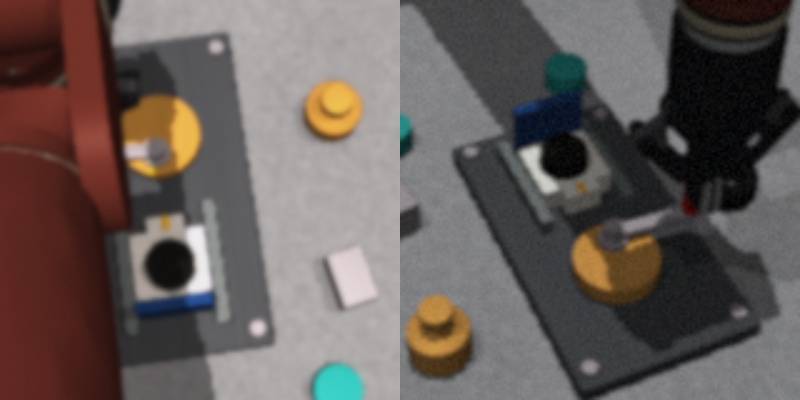

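```bash
python3 -m jog '[[[0,0.008,0,-0.1,1],[0,0.015,0.001,-0.21,1],[0,0.02,0.001,-0.28,1],[0,0.02,0.001,-0.28,1],[0,0.02,0.001,-0.28,1]]]' 
python3 -c "
from arc import *
rows([104])"
python3 -m jog '[[[0,-0.02,0,0,1],[0,-0.04,0,0,1],[-0.04,-0.04,0,0,1],[-0.08,-0.04,0,0,1],[-0.12,-0.04,0,0,1],[-0.15,-0.06,0,0,1],[-0.15,-0.1,0,0,1],[-0.15,-0.14,0,0,1],[-0.15,-0.18,0,0,1],[-0.15,-0.22,0,0,1]]]' 
python3 -c "
from arc import *
s=snap('scene','scene4');d=snap('top','top4');show()
cv2.imwrite('pics/c4.png',np.hstack([cv2.resize(d['color'][130:290,170:330],(400,400)),cv2.resize(s['color'][130:290,200:360],(400,400))])[:,:,::-1])
"
```

```text
t: 5.85
tool_pos: [0.5601, 0.1303, 0.0698]
tool_rot: [-1.392, 1.08, 1.377]
contact_force: [1.4, 0.9, 2.1]
opening: -0.0003
t 5.85 p [0.5601 0.1303 0.0698] zang 103.87 F [1.35 0.87 2.11] q [ 0.1   0.08  1.86 -0.    1.18 -1.71] op -0.0003
104 [ 0.    -0.    -0.001] turn -0.0
t: 6.85
tool_pos: [0.7731, 0.1839, 0.221]
tool_rot: [-1.388, 1.082, 1.377]
contact_force: [0.9, 0.2, 0.7]
opening: -0.0001
t 6.85 p [0.7731 0.1839 0.221 ] zang 103.72 F [0.88 0.24 0.69] q [ 0.14  0.45  1.17 -0.    1.52 -1.67] op -0.0001
```

View pics/c4.png

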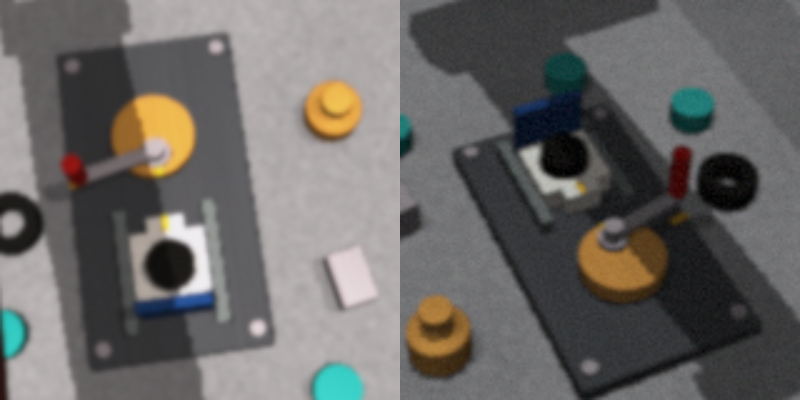

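The lever now lies over the yellow mark, with the post base at (75,182) in the top crop. The cam's striped thin side, at (158,170), faces the slide. I'll measure the cam angle.

```bash
python3 - <<'E'
from arc import *
d=dict(np.load('pics/top4.npz'));h=cv2.cvtColor(d['color'],cv2.COLOR_RGB2HSV)
m=cv2.inRange(h,(0,150,60),(6,255,255));m[:, :180]=0;m[:,230:]=0;m[:180]=0;m[215:]=0
v,u=np.nonzero(m&1);print(u.min(),u.max(),v.min(),v.max())
bright=(d['color'][:,:,0]>140)&(m>0);v,u=np.nonzero(bright);print(u.mean(),v.mean(),len(u))
pp=ray(d,170+72/2.5,130+162/2.5,.092)[:2];w=pp-piv;print(pp,np.hypot(*w),'cam',np.radians(100)-(np.arctan2(w[1],w[0])-yaw))
# bar: pivot to bar/post base
b=ray(d,170+85/2.5,130+178/2.5,.046)[:2]-piv;print('cam via bar',np.radians(100)-(np.arctan2(b[1],b[0])-yaw))
E
```

```text
195 203 192 203
198.0 195.5 16
[0.5422734  0.12364632] 0.06362070670387886 cam -0.0042494833430239964
cam via bar -0.058513231190184145
```

The cam reads about 0 rad (−0.06 using the bar). Next I'll go high to a point behind the blue plate and align with the fixture.

```bash
cat > f.py <<'E'
from g import *
o0=np.array([.529,.0606]);c,s_=np.cos(yaw),np.sin(yaw)
def fx(x,y,z): return [*(o0+[c*x-s_*y,s_*x+c*y]),z]
def tofx(P): dd=np.array(P)[:2]-o0; return np.array([c*dd[0]+s_*dd[1],-s_*dd[0]+c*dd[1]])
zang=np.arctan2(R[1,2],R[0,2])
E
python3 -c "
from f import *
show();print(rel(fx(-.14,0,.22)).round(4),'turn',zang-yaw-np.pi/2)"
```

```text
t 6.95 p [0.7743 0.1839 0.2171] zang 103.73 F [-0.7  -0.02 -1.04] q [ 0.14  0.45  1.17 -0.    1.52 -1.67] op -0.0001
[-0.0046  0.4056 -0.0381] turn 0.16868332088224736
```

```bash
python3 -m jog '[[[0,0.035,-0.003,0.02,1],[0,0.07,-0.006,0.04,1],[0,0.105,-0.01,0.06,1],[0,0.14,-0.013,0.08,1],[0,0.175,-0.016,0.1,1],[0,0.21,-0.02,0.12,1],[0,0.245,-0.023,0.14,1],[0,0.28,-0.026,0.16,1],[0,0.315,-0.03,0.17,1],[0,0.35,-0.033,0.17,1],[0,0.385,-0.036,0.17,1],[0,0.406,-0.038,0.17,1]]]'
python3 -c "
from f import *
show();print(rel(fx(-.14,0,.05)).round(4),'turn',zang-yaw-np.pi/2)"
```

```text
t: 8.15
tool_pos: [0.3863, 0.0505, 0.2147]
tool_rot: [-1.261, 1.175, 1.256]
contact_force: [0.1, -0.1, 0.5]
opening: 0.0002
t 8.15 p [0.3863 0.0505 0.2147] zang 93.87 F [ 0.12 -0.06  0.47] q [-0.06 -0.56  2.15 -0.    1.55 -1.7 ] op 0.0002
[ 0.1647 -0.0025  0.0002] turn -0.0035255590081428867
```

```bash
python3 -m jog '[[[0.03,0,0,0,1],[0.06,0,0,0,1],[0.09,0,0,0,1],[0.12,0,0,0,1],[0.15,0,0,0,1],[0.165,0,0,0,1],[0.165,0,0,0,1],[0.165,0,0,0,1]]]'
python3 -c "
from f import *
show();print(tofx(p))
s=snap('scene','scene5');d=snap('top','top5')
cv2.imwrite('pics/c5.png',np.hstack([cv2.resize(d['color'][130:290,170:330],(400,400)),cv2.resize(s['color'][130:290,200:360],(400,400))])[:,:,::-1])
"
```

```text
t: 8.95
tool_pos: [0.3865, 0.0504, 0.05]
tool_rot: [-1.26, 1.176, 1.255]
contact_force: [0.1, 0.3, 0.6]
opening: 0.0003
t 8.95 p [0.3865 0.0504 0.05  ] zang 93.8 F [0.12 0.26 0.62] q [-0.06 -0.37  2.3  -0.    1.2  -1.7 ] op 0.0003
[-1.42829667e-01 -9.74940506e-05]
```

View pics/c5.png

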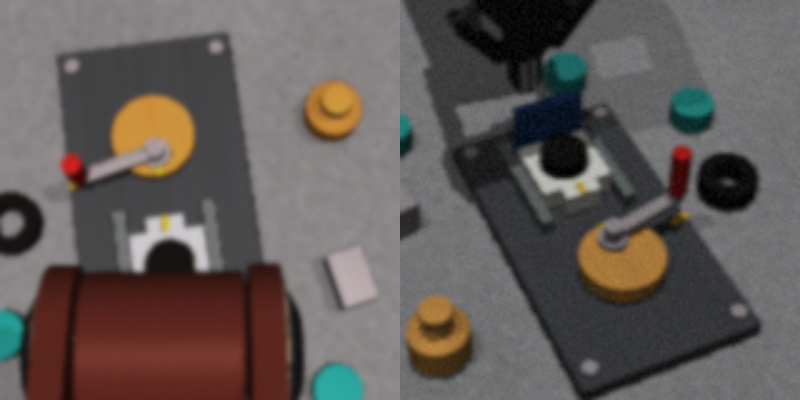

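The fingers stand behind the blue plate at (545,115) and are clear of it. I'll push forward gently along tool −y.

```bash
python3 -m jog '[[[0,-0.01,0,0,1],[0,-0.02,0,0,1],[0,-0.025,0,0,1],[0,-0.028,0,0,1],[0,-0.031,0,0,1],[0,-0.034,0,0,1],[0,-0.037,0,0,1],[0,-0.04,0,0,1],[0,-0.043,0,0,1],[0,-0.046,0,0,1],[0,-0.049,0,0,1],[0,-0.052,0,0,1]]]'
python3 -c "
from f import *
s=snap('scene','scene6');d=snap('top','top6')
show();print(tofx(p))
cv2.imwrite('pics/c6.png',np.hstack([cv2.resize(d['color'][130:290,170:330],(400,400)),cv2.resize(s['color'][130:290,200:360],(400,400))])[:,:,::-1])
"
```

```text
t: 10.25
tool_pos: [0.4396, 0.0539, 0.0512]
tool_rot: [-1.261, 1.174, 1.254]
contact_force: [-3.9, 1.9, 2.6]
opening: 0.0003
t 10.25 p [0.4396 0.0539 0.0512] zang 93.83 F [-3.91  1.92  2.61] q [-0.05 -0.21  2.18 -0.    1.17 -1.68] op 0.0003
[-0.08962929 -0.00031829]
```

View pics/c6.png

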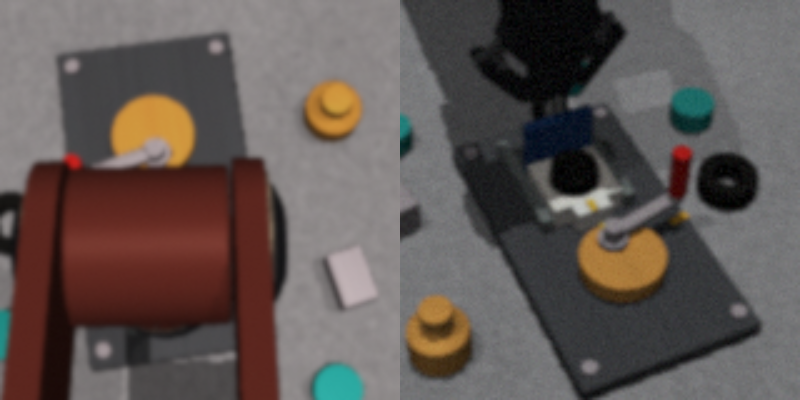

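The slide is moving, with the specimen seated at (575,170) and the contact force at about 4 N. I'll carry on in 2 mm steps until the force rises.

```bash
python3 -m jog '[[[0,-0.002,0,0,1],[0,-0.004,0,0,1],[0,-0.006,0,0,1],[0,-0.008,0,0,1],[0,-0.009,0,0,1]]]'
python3 -c "
from f import *
show();print(tofx(p))"
python3 -m jog '[[[0,-0.002,0,0,1],[0,-0.003,0,0,1],[0,-0.004,0,0,1]]]'
python3 -c "
from f import *
show();print(tofx(p))"
```

```text
t: 10.85
tool_pos: [0.4491, 0.0545, 0.0511]
tool_rot: [-1.262, 1.173, 1.253]
contact_force: [-4.2, 1.2, 1.8]
opening: 0.0005
t 10.85 p [0.4491 0.0545 0.0511] zang 93.83 F [-4.18  1.2   1.76] q [-0.04 -0.19  2.16 -0.    1.16 -1.68] op 0.0005
[-0.08012506 -0.00039942]
t: 11.15
tool_pos: [0.4507, 0.0546, 0.0511]
tool_rot: [-1.259, 1.179, 1.259]
contact_force: [-18.8, -0.7, 14.0]
opening: 0.0001
t 11.15 p [0.4507 0.0546 0.0511] zang 93.85 F [-18.8   -0.73  13.97] q [-0.04 -0.18  2.15 -0.    1.17 -1.68] op 0.0001
[-0.07856298 -0.0003841 ]
```

The force rose to 19 N at fixture x = −0.0786, where I expected about −0.079, so the slide is on its stop. I'll back straight off, rise and check.

```bash
python3 -m jog '[[[0,0.01,0,0,1],[0,0.03,0,0,1],[0,0.05,0,0,1],[-0.03,0.055,0,0,1],[-0.07,0.055,0,0,1],[-0.11,0.055,0,0,1],[-0.15,0.055,0,0,1],[-0.17,0.055,0.04,0,1],[-0.17,0.055,0.08,0,1],[-0.17,0.055,0.12,0,1],[-0.17,0.055,0.16,0,1],[-0.17,0.055,0.2,0,1]]]'
python3 -m jog '[[[0,0,0.04,0,1],[0,0,0.08,0,1],[0,0,0.12,0,1],[0,0,0.15,0,1],[0,0,0.15,0,1],[0,0,0.15,0,1]]]'
python3 -c "
from f import *
s=snap('scene','scene7');d=snap('top','top7')
show()
cv2.imwrite('pics/c7.png',np.hstack([cv2.resize(d['color'][130:290,170:330],(400,400)),cv2.resize(s['color'][130:290,200:360],(400,400))])[:,:,::-1])
"
```

```text
t: 12.35
tool_pos: [0.3834, 0.2526, 0.2218]
tool_rot: [-1.26, 1.175, 1.256]
contact_force: [0.7, -1.1, -0.0]
opening: -0.0002
t: 12.95
tool_pos: [0.3737, 0.4027, 0.2219]
tool_rot: [-1.261, 1.173, 1.256]
contact_force: [-0.1, -1.0, -0.5]
opening: 0.0002
t 12.95 p [0.3737 0.4027 0.2219] zang 93.9 F [-0.13 -0.98 -0.48] q [ 0.69 -0.12  1.8  -0.    1.46 -0.95] op 0.0002
```

View pics/c7.png

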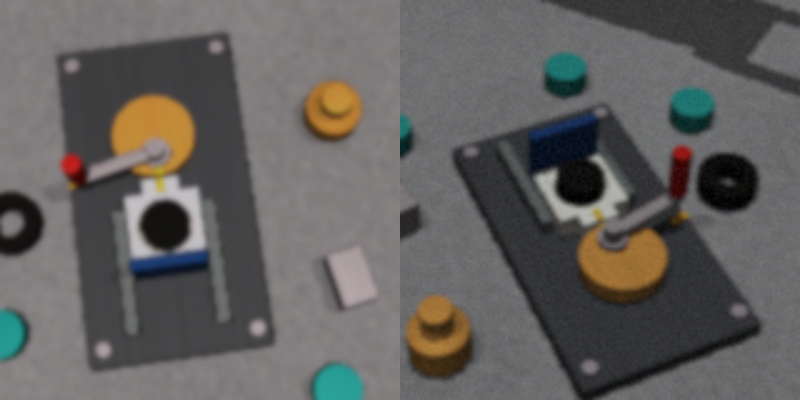

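The slide is forward with its nose at the cam's striped side (158,182), the specimen is seated at (165,224), and the lever is still on its mark. I'll measure the travel before handing in.

```bash
python3 - <<'E'
from f import *
def spec(tag):
    d=dict(np.load(f'pics/{tag}.npz'));g=cv2.cvtColor(d['color'],cv2.COLOR_RGB2GRAY)
    m=(g<45).astype(np.uint8);k=np.zeros_like(m);k[195:252,220:256]=m[195:252,220:256]
    n,l,st,ce=cv2.connectedComponentsWithStats(k);i=1+st[1:,4].argmax();return tofx(ray(d,*ce[i],.049)),st[i]
def blue(tag):
    d=dict(np.load(f'pics/{tag}.npz'));h=cv2.cvtColor(d['color'],cv2.COLOR_RGB2HSV)
    m=cv2.inRange(h,(100,130,30),(125,255,255));m[:,:215]=0;m[:,265:]=0;m[:225]=0;m[265:]=0
    v,u=np.nonzero(m);return tofx(ray(d,u.mean(),np.percentile(v,2),.075)),tofx(ray(d,u.mean(),v.mean(),.075))
a,b=spec('top0'),spec('top7');print(a,b,'travel',(b[0]-a[0])*1e3)
a,b=blue('top0'),blue('top7');print('blue',a,b)
A,B=np.load('pics/top0.npz')['color'],np.load('pics/top7.npz')['color']
for nm,(x0,y0,x1,y1) in dict(ring=(155,200,192,238),block=(295,225,325,258),weight=(287,157,320,190)).items():
    t=cv2.matchTemplate(B[y0-8:y1+8,x0-8:x1+8],A[y0:y1,x0:x1],5);print(nm,np.array(cv2.minMaxLoc(t)[3])-8,t.max().round(3))
E
```

```text
(array([-0.06275469,  0.00019123]), array([229, 227,  18,  18, 264], dtype=int32)) (array([-0.03141219,  0.00014788]), array([227, 211,  18,  19, 261], dtype=int32)) travel [31.34249768 -0.04334354]
blue (array([-0.08995801, -0.00019029]), array([-0.09692837,  0.00069973])) (array([-0.0578467, -0.0008642]), array([-0.06583433,  0.0001465 ]))
ring [0 0] 0.998
block [0 0] 1.0
weight [0 0] 1.0
```

```bash
python3 -c "
from station import ctrl
print(ctrl.finish_job())"
```

```text
the job is handed in; nothing more can be done
None
```

The job is handed in, at about 13 s of the 51 s allowed. No verdict was reported, so success rests on my own checks.

I pushed the red post counter-clockwise along its arc with the shut fingertips, until the lever stood over the yellow mark. I then pushed the blue plate forward along the fixture's x axis and backed the arm well clear.

Last checks:
- **Cam:** it read about 0 rad from the post and −0.06 rad from the bar, both measured before the slide was pushed. In the final picture I judged the lever by eye only, and it is still over the mark.
- **Slide:** it travelled 31.3 mm going by the specimen and 31–32 mm going by the blue plate, against 32 mm for home. The push force rose from about 4 N to 19 N where I expected the stop.
- **Specimen:** it moved 31.3 mm with the slide and only 0.04 mm sideways, and looks seated in its pocket.
- **Loose parts:** the ring, block and weight have not shifted by as much as a pixel.

No check failed. The small disagreements, up to 0.06 rad and about 1 mm, are well inside the allowed limits.

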